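# Tighten the bottle's cap and hold the bottle up for inspection

## Robot

A 7-joint arm with a two-finger parallel gripper is mounted at the origin on the work surface. World frame = base frame: x ahead of the robot, y to its left, z up, the work surface at z = 0. Lengths are in m, angles in rad, forces in N, time in s.
With the tool pointing down it reaches from about 0.425 to 0.925 m from the base axis. Payload 6.8 kg.
Tool frame: the origin (TCP) lies at the very end of the fingers, on their centre line; the grasp point (between the pads) lies 19 mm behind it; z points along the fingers, y is the line along which they close (so a half turn about z gives the same grasp; the last joint's range is limited). The gripper opens to 85 mm and grips with 20 to 120 N. Pads are 22 mm wide; open, the fingers measure 114 mm over their backs; the gripper's body (76 mm by 85 mm) begins 54 mm behind the grasp point. The pads swing forward as they close: fully open they stand 13 mm farther back than shut.
Start: joints at [-1.25, 0.477, 0.022, 1.555, -0.011, 1.109, -0.083], TCP at [0.281, 0.614, 0.231] pointing down, gripper open.
Joint ranges: [-2.96, 2.96], [-0.34, 2.1], [-1.41, 1.46], [0.24, 2.44], [-1.37, 4.51], [0.17, 1.92], [-2.96, 2.96]. Speed limits (rad/s): [2.39, 2.39, 3.14, 3.14, 3.14, 3.14, 3.14].

## Interface

Orientations are given as a unit quaternion [w, x, y, z].
In Python, from station import telemetry, viewer, job, search_frame, cut_out gives the robot as it stands. The module is installed in compiled form; this text tells all that it offers.
- The arm moves only by the shell command python3 -m crank 'ROWS' [FORCE]. ROWS is JSON, a list of rows, each an object with "delta_rot": the turn, a rotation vector about the tool's x, y, z in degrees, a list of three; "xyz": the shift along the tool's x, y, z in m, a list of three; "fingers": the gripper command: -1 is fully open, 1 is shut, values between are in proportion. In form: [{"delta_rot": [ax, ay, az], "xyz": [dx, dy, dz], "fingers": fingers}, ...]. A call has 1 to 10 rows; each row is the pose to reach, as a shift and turn from the pose commanded when the call began, along the tool's axes at that moment; what a row does not reach only later rows make up. A row lasts 1/10 s, in which the tool goes at most 50 mm and 8.59 degrees, less where a joint would pass 70% of its speed; a pose out of reach is approached as far as the arm can. A call with a gripper value outside its range is refused whole. The fingers move at their own pace and stop on an object; FORCE is the grip in N (left out, the last holds). Time passes only in rows, so rows that repeat a pose let the fingers close. It gives the time, the measured TCP pose, the force, the opening and the grip force at its end, in the units of the state.
- telemetry.get_obs(): the state, without advancing time (a new reading comes with each control period).
- viewer.read_camera(name): name is "scene" or "top" or "wrist"; returns a dict with "img" (400x640x3 uint8, red, green, blue), "fx", "fy", "cx", "cy" (pixels), "k1" (the pictures are not rectified: a ray, as slopes to the right and down, at radius r is drawn at 1 + k1 r^2 times it, then the intrinsics apply), "origin" and "rotation" of the camera in the world. Camera axes: x right, y up, looking along -z (the intrinsics and any distortion apply to the point x, -y, -z); pixel columns grow to the right and rows downward; lengths in m; the calibration is good to about 2 mm. A picture is of the moment at which its call begins. There is no depth.
- job.hand_in(): hands the job in; it is judged then, once.
Trained networks look in the newest picture that a camera, given by its name, has taken for a name from the list of things; names that differ only in an ending like _2 or _b are one class to them, and where a whole thing is asked for, a point or a joint stands for the part that bears it (a point fixed in the world has none). Each returns a list of dicts, best first, with "score" (0 to 1); they miss things now and then, are a little off and sometimes report something else, mostly with a low value. They report only what shows in the picture. A call takes as long as a camera call.
- search_frame(camera, thing): "pixel" ([column, row] in pixels, amid what is visible of it).
- cut_out(camera, thing): "pixels" (400x640 bool, what is visible of it) and "pixel" ([column, row] in pixels, amid what is visible of it).
The state is a dict: "t": time; "q": joint angles; "joint_vel": joint speeds; "joint_torque": joint torques, N m; "eef_pos": TCP position; "tool_rot": TCP orientation; "contact_force": force on the tool from outside, world axes, zero at the start; "torque": the same for the moment, N m; "gripper_width": opening from 0.0 (shut) to 1.0 (fully open); "grasp_force": force on a finger pad.
Only numpy, scipy, OpenCV 4.12 (cv2) and the standard library are available. Lean on these libraries where they do the work, as an engineer would, in place of code of your own. Each camera call takes 0.05 s, during which the arm holds its last target. There are 200 camera calls.

## Task

The square glass bottle in the rack has a loose screw cap: with the bottle standing in its well, screw the cap clockwise until it is fully tight. Then lift the bottle by its cap straight out of the rack and hold it upright and steady in the air above the rack, its base about 10 cm over the rack's top, so that a colleague can inspect the base; after at least two seconds like that, finish while still holding it there. Leave the two round bottles, the steel cup and the pipette where they are.

Things in the scene. Friction and masses are not known exactly. Their poses are not given: they have to be found in the camera images.
- bottle: empty square amber-glass bottle, the only square one and the tallest in the rack: 60 x 60 mm plan, straight sides to 84 mm high, then a shoulder and a round neck (36 mm diameter) from 97 mm up; cap from 108 to 134 mm above its base. Origin: centre of the underside; z up along the neck, x and y square to the sides. Stands loosely (2 mm play a side) in a square well of the rack, which keeps it from turning. 0.2 to 0.35 kg with cap, centre of mass near 50 mm up.
- cap_top (a point): centre of the flat top of the bottle's screw cap, on the bottle's axis, 134 mm above the bottle's base; turns with the cap, z up, x along a low rib (42 x 6 x 5 mm high) across the top. The cap is a round ribbed plastic cap, 46 mm diameter, 26 mm tall (plus the rib); below it 11 mm of narrower neck down to the shoulder. It is captive: it turns but neither rises nor comes off, and the bottle can be lifted by it.
- cap (a joint): turn of the cap relative to the bottle, rad: 0 = fully tight (hard stop; the rib then lies along the bottle's x axis), grows as the cap is unscrewed (counter-clockwise seen from above). Starts 0.7 to 1.4 loose. Stays where it is left; friction about 0.12 N m.
- rack: fixed grey plastic rack block, 92 x 300 x 50 mm high, three square wells 64 mm wide in a row along its y axis at y = -100, 0, 100 mm, well floors 8 mm above its underside. Origin: centre of the underside, on the bench; z up.
- round_bottle: bystander: round narrow-necked amber bottle, 52 mm diameter, 95 mm tall, standing in another well. Origin: centre of the underside.
- jar: bystander: round squat amber jar, 56 mm diameter, 78 mm tall, standing in another well. Origin: centre of the underside.
- steel_cup: bystander: open steel cup, 80 mm diameter, 90 mm tall, on the bench to the left of the rack. Origin: centre of the underside.
- pipette: bystander: white pipette about 230 mm long and 26 mm thick, lying on the bench to the right of the rack. Origin: underneath its middle, x along it.

How it is judged:
On the way, in this order (a step that is already met when the one before it is completed fails the run):
1. the cap is screwed fully tight while the bottle stands in its well (value of joint cap below 0.1 rad and height (world z) of bottle below 0.02 m), for 0.2 s.
2. the bottle is held upright and steady above the rack for two seconds (height (world z) of bottle between 0.1 and 0.2 m and horizontal distance between bottle and rack below 0.16 m and angle between bottle's own z axis and vertical below 0.1 rad and linear speed of bottle below 0.03 m/s and angular speed of bottle below 0.2 rad/s), for 2 s.
At the end, for the whole second after the job is handed in: Cap within 0.1 rad of its stop; bottle carried by the fingers alone, base 50 to 150 mm above the rack top, axis within 160 mm of the rack centre in plan, upright within 0.1 rad, below 0.03 m/s and 0.2 rad/s; bystanders within 30 mm of their starts (all of step 2 and value of joint cap below 0.1 rad and contact force between bottle and the fingers above 2 N and contact force between bottle and rack below 0.1 N and contact force between bottle and round_bottle below 0.1 N and contact force between bottle and jar below 0.1 N and distance of each of round_bottle, jar, steel_cup, pipette from where it was at the start of the episode below 0.03 m); the arm keeps its last pose, push and grip.
It fails at once if the bottle is lifted out with its cap still loose (height (world z) of bottle above 0.04 m and value of joint cap above 0.15 rad).
It fails at once if the bottle is tipped by more than 0.35 rad (angle between bottle's own z axis and vertical above 0.35 rad).
It fails at once if a bystander is disturbed (moved over 30 mm) (distance of any of round_bottle, jar, steel_cup, pipette from where it was at the start of the episode above 0.03 m).
It also fails if it takes over 45 s, if anything falls off the work surface, if the arm or the gripper's body presses on something with over 40 N, if the wrist force passes 120 N, or if a joint passes its speed limit or range.

## Working session

There is one attempt and no reset: what is moved stays moved. The work goes in short steps, Python scripts to look and compute and a shell command to move; the robot and the scene stay as the last step left them, time stands still between calls to the robot, and variables do not carry over. Pictures are saved under pics/ and viewed, at most 10 in all, crops included, and the job is handed in when it is done.

```bash
mkdir -p pics
cat > h.py <<'E'
import numpy as np, cv2
from station import telemetry, viewer, job, search_frame, cut_out
def ray(c,px):
    u=np.array([(px[0]-c["cx"])/c["fx"],(px[1]-c["cy"])/c["fy"]]);s=u.copy()
    for _ in range(20): s=u/(1+c["k1"]*(s@s))
    R=np.array(c["rotation"]).reshape(3,3)
    return np.array(c["origin"]),R@np.array([s[0],-s[1],-1])
def atz(c,px,z):
    o,d=ray(c,px); return o+d*(z-o[2])/d[2]
def proj(c,P):
    R=np.array(c["rotation"]).reshape(3,3); p=R.T@(np.array(P)-np.array(c["origin"]))
    s=np.array([p[0],-p[1]])/-p[2]; s=s*(1+c["k1"]*(s@s))
    return np.array([s[0]*c["fx"]+c["cx"],s[1]*c["fy"]+c["cy"]])
def save(c,n): cv2.imwrite("pics/"+n,c["img"][...,::-1])
E
python3 - <<'E'
from h import *
ims=[]
for n in ["top","scene"]:
    c=viewer.read_camera(n); ims.append(c["img"])
    print(n,np.round(c["origin"],3),c["fx"],c["k1"])
    for t,z in [("cap_top",.142),("bottle",.09),("rack",.05),("round_bottle",.08),("jar",.08),("steel_cup",.09),("pipette",.02)]:
        for r in search_frame(n,t)[:2]: print(t,round(r["score"],2),np.round(r["pixel"]),np.round(atz(c,r["pixel"],z),3))
    save(c,n+"1.png")
o=telemetry.get_obs();print(o)
E
```

```text
top [ 0.373 -0.016  1.035] 364.7814695881842 -0.03363765429856464Traceback (most recent call last):
  File "<stdin>", line 7, in <module>
  File "h.py", line 9, in atz
    o,d=ray(c,px); return o+d*(z-o[2])/d[2]
        ~~~^^^^^^
  File "h.py", line 6, in ray
    R=np.array(c["rotation"]).reshape(3,3)
ValueError: cannot reshape array of size 4 into shape (3,3)
```

Rotation is a quaternion.

```bash
sed -i 's/np.array(c\["rotation"\]).reshape(3,3)/Q(c["rotation"])/; s/^def ray/from scipy.spatial.transform import Rotation as Ro\ndef Q(q): return Ro.from_quat(np.roll(q,-1)).as_matrix()\ndef ray/' h.py
python3 - <<'E'
from h import *
for n in ["top","scene"]:
    c=viewer.read_camera(n)
    print(n,np.round(c["origin"],3),c["fx"],c["k1"])
    for t,z in [("cap_top",.142),("bottle",.09),("rack",.05),("round_bottle",.08),("jar",.08),("steel_cup",.09),("pipette",.02)]:
        for r in search_frame(n,t)[:2]: print(t,round(r["score"],2),np.round(r["pixel"]),np.round(atz(c,r["pixel"],z),3))
    save(c,n+"1.png")
o=telemetry.get_obs();print(o)
E
```

```text
top [ 0.373 -0.016  1.035] 364.7814695881842 -0.03363765429856464
cap_top 0.57 [362. 203.] [ 0.564 -0.112  0.142]
bottle 0.73 [356. 206.] [ 0.567 -0.102  0.09 ]
rack 0.64 [347. 208.] [ 0.567 -0.079  0.05 ]
jar 0.88 [393. 214.] [ 0.55  -0.201  0.08 ]
steel_cup 0.6 [147. 194.] [0.573 0.457 0.09 ]
pipette 0.82 [477. 228.] [ 0.532 -0.452  0.02 ]
scene [ 1.441 -0.313  0.942] 416.6967490228768 -0.04354085638719658
cap_top 0.76 [278. 203.] [ 0.591 -0.114  0.142]
bottle 0.61 [277. 211.] [ 0.568 -0.115  0.09 ]
rack 0.58 [279. 231.] [ 0.609 -0.126  0.05 ]
round_bottle 0.67 [315. 215.] [ 0.612 -0.011  0.08 ]
jar 0.75 [249. 225.] [ 0.583 -0.205  0.08 ]
steel_cup 0.57 [445. 179.] [0.613 0.435 0.09 ]
pipette 0.63 [163. 255.] [ 0.557 -0.46   0.02 ]
{'t': 0.9, 'q': array([-1.25012231,  0.47696788,  0.0223919 ,  1.55538773, -0.01147442,
        1.10930038, -0.08311308]), 'joint_vel': array([-0.0006011 , -0.00153641, -0.00110282,  0.00010999,  0.00100144,
        0.00064467, -0.00034257]), 'joint_torque': array([ 1.19680513e-03, -5.96308708e+01,  1.60673629e+00, -2.81541467e+01,
        1.24434032e-02,  1.71695789e-03, -2.28818880e-05]), 'eef_pos': array([0.28064114, 0.61392133, 0.2313345 ]), 'tool_rot': array([6.65728494e-06, 2.12756071e-01, 9.77105344e-01, 3.19968404e-05]), 'contact_force': array([-0.43303839, -0.12133639,  0.89115733]), 'torque': array([ 0.00992559, -0.08522914, -0.06113011]), 'grasp_force': 0.0, 'gripper_width': 1.000002017072432}
```

View pics/top1.png

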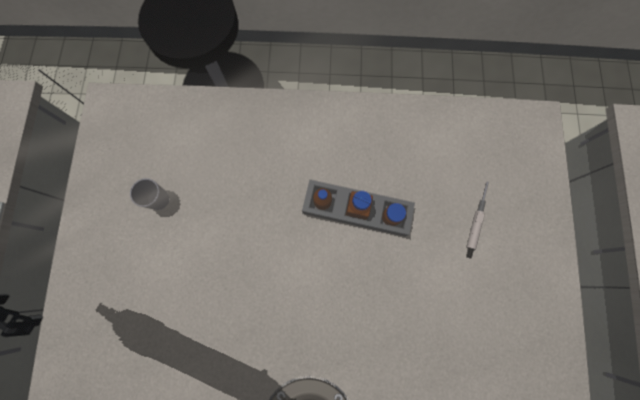

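View pics/scene1.png

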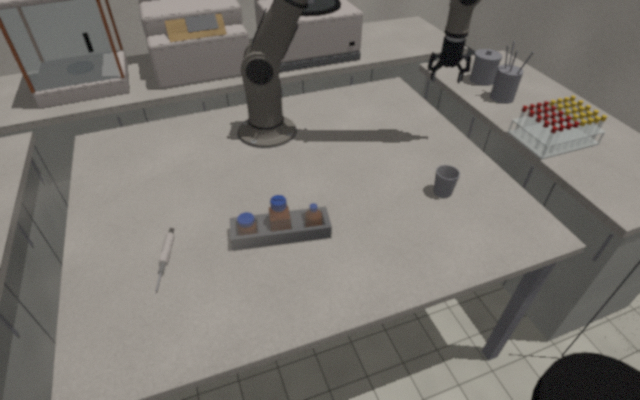

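The top view shows the rack at (358,207) with the square bottle in the middle well (cap at 362,203), the jar to the right at (396,214), the round bottle to the left at (322,195), the cup at (148,194) and the pipette at (477,228). The scene view agrees. The cap is near (0.565, -0.11), so I'll go above it.

```bash
python3 -m crank '[{"delta_rot":[0,0,76],"xyz":[-0.56,-0.54,-0.1],"fingers":-1},{"delta_rot":[0,0,76],"xyz":[-0.56,-0.54,-0.1],"fingers":-1},{"delta_rot":[0,0,76],"xyz":[-0.56,-0.54,-0.1],"fingers":-1},{"delta_rot":[0,0,76],"xyz":[-0.56,-0.54,-0.1],"fingers":-1},{"delta_rot":[0,0,76],"xyz":[-0.56,-0.54,-0.1],"fingers":-1},{"delta_rot":[0,0,76],"xyz":[-0.56,-0.54,-0.1],"fingers":-1},{"delta_rot":[0,0,76],"xyz":[-0.56,-0.54,-0.1],"fingers":-1},{"delta_rot":[0,0,76],"xyz":[-0.56,-0.54,-0.1],"fingers":-1},{"delta_rot":[0,0,76],"xyz":[-0.56,-0.54,-0.1],"fingers":-1},{"delta_rot":[0,0,76],"xyz":[-0.56,-0.54,-0.1],"fingers":-1}]' 40
python3 - <<'E'
from h import *
o=telemetry.get_obs();R=Q(o["tool_rot"]);print(o["q"],o["eef_pos"],R.round(3))
print("to goal",(R.T@(np.array([.565,-.11,.33])-o["eef_pos"])).round(3))
E
```

```text
t: 1.9
eef_pos: [0.4626, 0.1505, 0.2957]
tool_rot: [-0.0, 0.77, 0.638, 0.001]
contact_force: [1.6, 0.7, -0.1]
gripper_width: 1.0
grasp_force: 0.0
[-0.87483194  0.0926049   0.46996808  1.93775322 -0.04718434  1.12066448
 -0.57406488] [0.46257462 0.15047281 0.29568326] [[ 0.187  0.982  0.001]
 [ 0.982 -0.187  0.001]
 [ 0.001  0.    -1.   ]]
to goal [-0.237  0.149 -0.034]
```

```bash
python3 -m crank '[{"delta_rot":[0,0,0],"xyz":[-0.237,0.149,-0.034],"fingers":-1},{"delta_rot":[0,0,0],"xyz":[-0.237,0.149,-0.034],"fingers":-1},{"delta_rot":[0,0,0],"xyz":[-0.237,0.149,-0.034],"fingers":-1},{"delta_rot":[0,0,0],"xyz":[-0.237,0.149,-0.034],"fingers":-1},{"delta_rot":[0,0,0],"xyz":[-0.237,0.149,-0.034],"fingers":-1},{"delta_rot":[0,0,0],"xyz":[-0.237,0.149,-0.034],"fingers":-1},{"delta_rot":[0,0,0],"xyz":[-0.237,0.149,-0.034],"fingers":-1},{"delta_rot":[0,0,0],"xyz":[-0.237,0.149,-0.034],"fingers":-1}]'
python3 - <<'E'
from h import *
c=viewer.read_camera("wrist");save(c,"wrist1.png")
o=telemetry.get_obs();R=Q(o["tool_rot"]);print(o["q"],o["eef_pos"],R.round(3))
for t,z in [("cap_top",.142),("rack",.05),("round_bottle",.1),("jar",.08)]:
    for r in cut_out("wrist",t)[:1]:
        print(t,round(r["score"],2),np.round(r["pixel"]),np.round(atz(c,r["pixel"],z),3))
        if t in("cap_top","rack"):
            m=r["pixels"].astype(np.uint8); ct=max(cv2.findContours(m,0,2)[0],key=cv2.contourArea)
            W=np.array([atz(c,p[0],z)[:2] for p in ct.astype(float)],np.float32)
            print(cv2.minEnclosingCircle(W),cv2.minAreaRect(W))
E
```

```text
t: 2.7
eef_pos: [0.5651, -0.1082, 0.3289]
tool_rot: [-0.0, 0.77, 0.638, -0.0]
contact_force: [0.3, -0.2, -0.2]
gripper_width: 0.999
grasp_force: 0.0
[-0.46204323  0.26562345  0.67539633  1.71040311 -0.17584333  1.22776573
  0.07215076] [ 0.56496596 -0.10685429  0.32869725] [[ 0.183  0.983 -0.001]
 [ 0.983 -0.183  0.001]
 [ 0.001 -0.001 -1.   ]]
rack 0.76 [328. 122.] [ 0.578 -0.06   0.05 ]
((0.571611762046814, -0.11114154756069183), 0.15535464882850647) ((0.5715643167495728, -0.11062128841876984), (0.29854583740234375, 0.09286260604858398), 79.421875)
round_bottle 0.61 [334.  72.] [ 0.593 -0.01   0.1  ]
jar 0.96 [329. 239.] [ 0.554 -0.198  0.08 ]
```

View pics/wrist1.png

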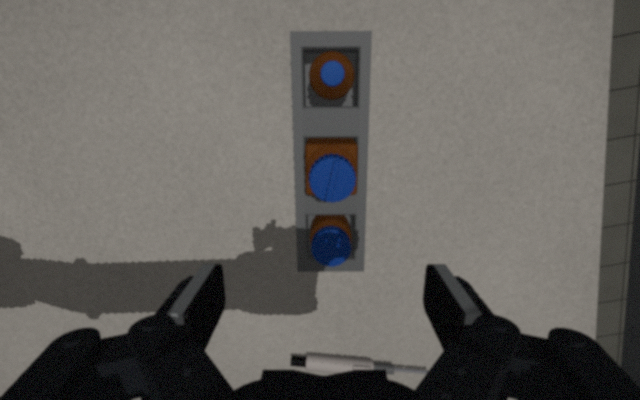

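The wrist view shows the rack upright in the picture, the bottle's cap at (332,178), the jar's cap at (331,245) and the round bottle's at (332,73). A faint rib line is visible on the bottle cap. Next I'll get the cap centre from its colour and look closer at the rib.

Run:
```python
from h import *
c=viewer.read_camera("wrist");im=c["img"].astype(int)
m=((im[...,2]>im[...,0]+50)).astype(np.uint8)
for ct in cv2.findContours(m,0,2)[0]:
    if cv2.contourArea(ct)>300:
        W=np.array([atz(c,p[0],.142)[:2] for p in ct.astype(float)],np.float32)
        print(cv2.minEnclosingCircle(ct),cv2.minEnclosingCircle(W),cv2.fitEllipse(W))
# rectified top-down crop of cap: 60mm square about (0.571,-0.111), up=+x world, left=+y
g=np.arange(-.03,.03,.0001);M=np.zeros((600,600,2),np.float32)
for i,a in enumerate(g):
    for j,b in enumerate(g): M[i,j]=proj(c,[.571-a,-.111-b,.147])
r=cv2.remap(c["img"],M[...,0],M[...,1],cv2.INTER_CUBIC)
r=np.clip((r.astype(float)-20)*1.4,0,255).astype(np.uint8);cv2.imwrite("pics/cap1.png",r[...,::-1])
```

```text
((332.3664855957031, 180.6363067626953), 23.326885223388672) ((0.5724565982818604, -0.10952306538820267), 0.023612724617123604) ((0.5721673369407654, -0.10964171588420868), (0.04371735081076622, 0.046425070613622665), 170.44586181640625)
((332.71697998046875, 75.5660400390625), 12.023056983947754) ((0.5896445512771606, -0.013370846398174763), 0.01037100050598383) ((0.5896375179290771, -0.01335268933326006), (0.019787635654211044, 0.020131181925535202), 138.14544677734375)
```

View pics/cap1.png

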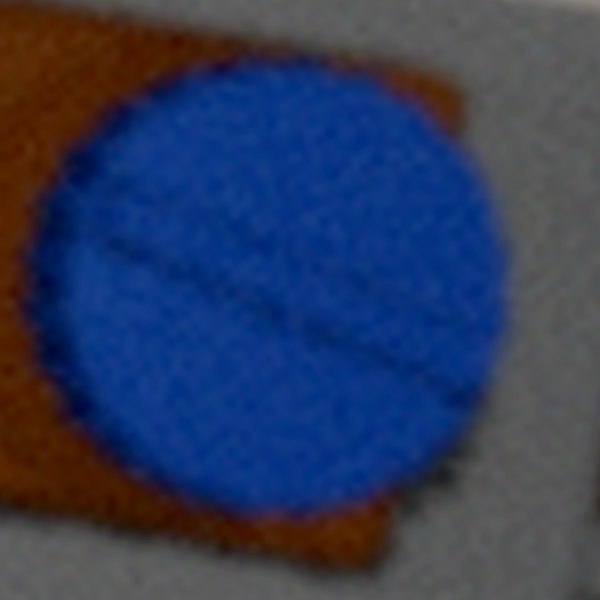

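The rib lies at about 67° against the rack x axis at -10.6°, so the cap is about 77° (1.35 rad) loose, which is inside the stated range. The cap centre is at (0.572, -0.110). Descending now.

```bash
python3 -m crank '[{"delta_rot":[0,0,0],"xyz":[0,0.007,0.04],"fingers":-1},{"delta_rot":[0,0,0],"xyz":[0,0.007,0.08],"fingers":-1},{"delta_rot":[0,0,0],"xyz":[0,0.007,0.12],"fingers":-1},{"delta_rot":[0,0,0],"xyz":[0,0.007,0.15],"fingers":-1},{"delta_rot":[0,0,0],"xyz":[0,0.007,0.15],"fingers":-1},{"delta_rot":[0,0,0],"xyz":[0,0.007,0.15],"fingers":-1}]'
python3 - <<'E'
from h import *
c=viewer.read_camera("wrist");im=c["img"].astype(int);save(c,"wrist2.png")
m=((im[...,2]>im[...,0]+50)).astype(np.uint8)
o=telemetry.get_obs();R=Q(o["tool_rot"]);print(o["q"],o["eef_pos"],o["contact_force"])
for ct in cv2.findContours(m,0,2)[0]:
    if cv2.contourArea(ct)>300:
        W=np.array([atz(c,p[0],.142)[:2] for p in ct.astype(float)],np.float32)
        w=cv2.minEnclosingCircle(W);print(cv2.minEnclosingCircle(ct),w,(R.T@(np.array([*w[0],.110])-o["eef_pos"])).round(4))
E
```

```text
t: 3.6
eef_pos: [0.5723, -0.1089, 0.1797]
tool_rot: [0.0, 0.769, 0.639, -0.0]
contact_force: [0.9, -0.1, 0.2]
gripper_width: 0.996
grasp_force: 0.0
[-0.38640215  0.43229062  0.61331719  1.86381812 -0.30414198  0.93734098
  0.18128072] [ 0.57309198 -0.10921357  0.18067646] [ 0.40615733 -0.64870144  0.10061475]
((326.2896728515625, 322.1420593261719), 29.64411735534668) ((0.563248336315155, -0.1645551323890686), 0.02006254345178604) [-0.0562  0.0003  0.0707]
((326.04791259765625, 234.7469940185547), 41.51579666137695) ((0.5731794834136963, -0.10767516493797302), 0.02518777921795845) [ 0.0015 -0.0003  0.0707]
((326.5, 57.0), 21.708393096923828) ((0.5902680158615112, -0.015560057014226913), 0.009793206118047237) [ 0.0952 -0.0004  0.0707]
```

View pics/wrist2.png

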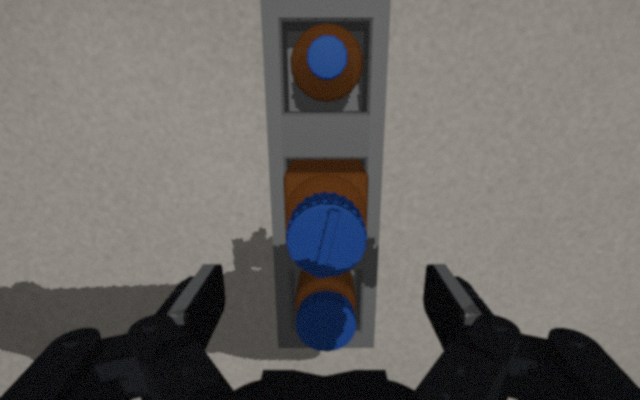

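The cap, at (326,235), is centred between the fingers. I'll go down 70 mm and grip.

```bash
python3 -m crank '[{"delta_rot":[0,0,0],"xyz":[0,0,0.03],"fingers":-1},{"delta_rot":[0,0,0],"xyz":[0,0,0.055],"fingers":-1},{"delta_rot":[0,0,0],"xyz":[0,0,0.07],"fingers":-1},{"delta_rot":[0,0,0],"xyz":[0,0,0.07],"fingers":0},{"delta_rot":[0,0,0],"xyz":[0,0,0.07],"fingers":1},{"delta_rot":[0,0,0],"xyz":[0,0,0.07],"fingers":1},{"delta_rot":[0,0,0],"xyz":[0,0,0.07],"fingers":1},{"delta_rot":[0,0,0],"xyz":[0,0,0.07],"fingers":1},{"delta_rot":[0,0,0],"xyz":[0,0,0.07],"fingers":1}]' 50; python3 -c "
from h import *
print(telemetry.get_obs())"
```

```text
t: 4.55
eef_pos: [0.5734, -0.1095, 0.1109]
tool_rot: [0.001, 0.769, 0.639, 0.001]
contact_force: [-1.0, 0.9, 7.3]
gripper_width: 0.527
grasp_force: 50.7
{'t': 4.55, 'q': array([-0.33808111,  0.5241732 ,  0.55844599,  1.91399933, -0.3775324 ,
        0.80504747,  0.24053683]), 'joint_vel': array([ 5.94063541e-04, -5.95698859e-04, -1.64182503e-03,  1.85971455e-04,
        1.62851919e-03, -2.12055267e-03, -7.54111143e-05]), 'joint_torque': array([ 3.06628109e-02, -4.63617897e+01,  8.26190382e+00, -1.97083086e+01,
       -6.20177714e-02, -3.57546033e-01, -5.39170112e-03]), 'eef_pos': array([ 0.57337826, -0.1095066 ,  0.1109167 ]), 'tool_rot': array([0.00097795, 0.76926388, 0.63892928, 0.00122567]), 'contact_force': array([-1.04346096,  0.91813956,  7.28740342]), 'torque': array([ 0.063845  ,  0.22752489, -0.00589268]), 'grasp_force': 50.68415880203247, 'gripper_width': 0.5265694372174995}
```

The opening is 45 mm, so the cap is held. Now I'll turn it clockwise.

```bash
python3 -m crank '[{"delta_rot":[0,0,8],"xyz":[0,0,0],"fingers":1},{"delta_rot":[0,0,16],"xyz":[0,0,0],"fingers":1},{"delta_rot":[0,0,24],"xyz":[0,0,0],"fingers":1},{"delta_rot":[0,0,32],"xyz":[0,0,0],"fingers":1},{"delta_rot":[0,0,40],"xyz":[0,0,0],"fingers":1},{"delta_rot":[0,0,48],"xyz":[0,0,0],"fingers":1},{"delta_rot":[0,0,56],"xyz":[0,0,0],"fingers":1},{"delta_rot":[0,0,62],"xyz":[0,0,0],"fingers":1},{"delta_rot":[0,0,66],"xyz":[0,0,0],"fingers":1},{"delta_rot":[0,0,66],"xyz":[0,0,0],"fingers":1}]'; python3 -c "
from h import *
o=telemetry.get_obs();print(o['q'],o['torque'],o['contact_force'])"
```

```text
t: 5.55
eef_pos: [0.5745, -0.1109, 0.1112]
tool_rot: [0.002, 0.993, 0.116, 0.003]
contact_force: [2.6, -2.7, 6.0]
gripper_width: 0.525
grasp_force: 51.0
[-0.53726258  0.62652861  0.86206003  1.92459761 -0.61822811  0.87179502
 -0.69223261] [-0.75620274 -0.5241959  -0.03138302] [ 2.64023541 -2.72595007  5.95969252]
```

```bash
python3 -m crank '[{"delta_rot":[0,0,2],"xyz":[0,0,0],"fingers":1},{"delta_rot":[0,0,4],"xyz":[0,0,0],"fingers":1},{"delta_rot":[0,0,6],"xyz":[0,0,0],"fingers":1},{"delta_rot":[0,0,8],"xyz":[0,0,0],"fingers":1},{"delta_rot":[0,0,8],"xyz":[0,0,0],"fingers":1},{"delta_rot":[0,0,8],"xyz":[0,0,0],"fingers":1}]'; python3 -c "
from h import *
o=telemetry.get_obs();print(o['q'],o['torque'],o['contact_force'])"
```

```text
t: 6.15
eef_pos: [0.5745, -0.1111, 0.1112]
tool_rot: [0.001, 0.999, 0.047, 0.003]
contact_force: [2.0, -2.9, 6.8]
gripper_width: 0.525
grasp_force: 51.1
[-0.55736193  0.64282495  0.89684936  1.92580057 -0.64863188  0.8844764
 -0.80264812] [-0.9885759  -0.50455628  0.00228326] [ 1.9612993  -2.88575711  6.79875197]
```

```bash
python3 -m crank '[{"delta_rot":[0,0,2],"xyz":[0,0,0],"fingers":1},{"delta_rot":[0,0,4],"xyz":[0,0,0],"fingers":1},{"delta_rot":[0,0,4],"xyz":[0,0,0],"fingers":1},{"delta_rot":[0,0,4],"xyz":[0,0,0],"fingers":1}]'; python3 -c "
from h import *
o=telemetry.get_obs();print(o['q'],o['torque'],o['contact_force'])"
```

```text
t: 6.55
eef_pos: [0.5744, -0.1111, 0.1112]
tool_rot: [0.001, 1.0, 0.012, 0.003]
contact_force: [2.5, -3.9, 6.5]
gripper_width: 0.522
grasp_force: 51.1
[-0.56748653  0.65167582  0.91454996  1.92640919 -0.6639744   0.8912711
 -0.8586181 ] [-1.01333588 -0.47476392  0.04923019] [ 2.4505655  -3.92376834  6.49264865]
```

```bash
python3 -m crank '[{"delta_rot":[0,0,2],"xyz":[0,0,0],"fingers":1},{"delta_rot":[0,0,4],"xyz":[0,0,0],"fingers":1},{"delta_rot":[0,0,4],"xyz":[0,0,0],"fingers":1},{"delta_rot":[0,0,4],"xyz":[0,0,0],"fingers":1}]'; python3 -c "
from h import *
o=telemetry.get_obs();print(o['q'],o['torque'],o['contact_force'])"
```

```text
t: 6.95
eef_pos: [0.5746, -0.1117, 0.1112]
tool_rot: [0.002, 1.0, -0.022, 0.003]
contact_force: [3.0, -5.1, 5.7]
gripper_width: 0.524
grasp_force: 51.0
[-0.57723154  0.66092744  0.93223983  1.92665423 -0.67863638  0.89738794
 -0.91378042] [-1.30574707 -0.65803674  0.43990826] [ 3.04317316 -5.14594795  5.65863486]
```

```bash
python3 -m crank '[{"delta_rot":[0,0,2],"xyz":[0,0,0],"fingers":1},{"delta_rot":[0,0,4],"xyz":[0,0,0],"fingers":1},{"delta_rot":[0,0,4],"xyz":[0,0,0],"fingers":1},{"delta_rot":[0,0,4],"xyz":[0,0,0],"fingers":1}]'; python3 -c "
from h import *
o=telemetry.get_obs();print(o['q'],o['torque'],o['contact_force'],o['eef_pos'])
c=viewer.read_camera('wrist');save(c,'wrist3.png')"
```

```text
t: 7.35
eef_pos: [0.5742, -0.1115, 0.1112]
tool_rot: [0.002, 0.998, -0.055, 0.002]
contact_force: [1.5, -6.0, 6.2]
gripper_width: 0.522
grasp_force: 51.3
[-0.5871088   0.67020272  0.94926829  1.92722969 -0.6923973   0.90530732
 -0.96802122] [-1.45903989 -0.3349355   1.60333575] [ 1.53127271 -5.983873    6.21958347] [ 0.57419953 -0.11154495  0.11115969]
```

View pics/wrist3.png

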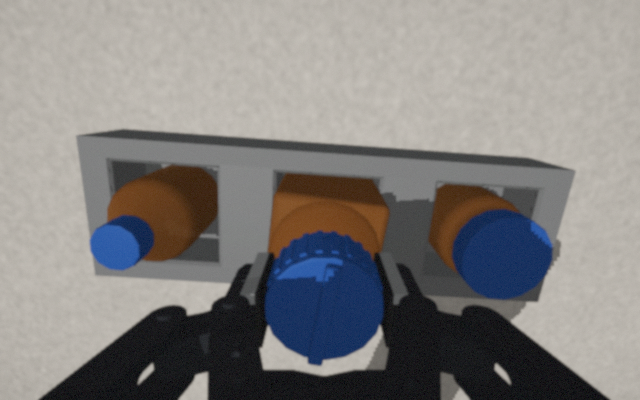

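The torque has risen to 1.6 N m, so the cap is on its stop after about 80° as predicted, and the rib at (320,310) lies along the bottle's x axis. I'll ease back 2° and lift straight up.

```bash
python3 -m crank '[{"delta_rot":[0,0,-1],"xyz":[0,0,0],"fingers":1},{"delta_rot":[0,0,-2],"xyz":[0,0,0],"fingers":1},{"delta_rot":[0,0,-2],"xyz":[0,0,0],"fingers":1},{"delta_rot":[0,0,-2],"xyz":[0,0,-0.01],"fingers":1},{"delta_rot":[0,0,-2],"xyz":[0,0,-0.02],"fingers":1},{"delta_rot":[0,0,-2],"xyz":[0,0,-0.02],"fingers":1}]' 60; python3 -c "
from h import *
o=telemetry.get_obs();print(o['q'],o['torque'],o['contact_force'],o['eef_pos'])"
```

```text
t: 8.0
eef_pos: [0.5727, -0.1106, 0.13]
tool_rot: [0.001, 0.999, -0.039, 0.001]
contact_force: [2.2, -3.7, 0.2]
gripper_width: 0.521
grasp_force: 65.4
[-0.60261636  0.64254173  0.96828876  1.91712245 -0.65758564  0.93482536
 -0.96222907] [-1.39860624 -0.39294901  0.52169292] [ 2.21101869 -3.71564336  0.20335473] [ 0.57273796 -0.11063789  0.12997595]
```

```bash
python3 -m crank '[{"delta_rot":[0,0,0],"xyz":[0,0,-0.015],"fingers":1},{"delta_rot":[0,0,0],"xyz":[0,0,-0.03],"fingers":1},{"delta_rot":[0,0,0],"xyz":[0,0,-0.045],"fingers":1},{"delta_rot":[0,0,0],"xyz":[0,0,-0.06],"fingers":1},{"delta_rot":[0,0,0],"xyz":[0,0,-0.08],"fingers":1},{"delta_rot":[0,0,0],"xyz":[0,0,-0.1],"fingers":1},{"delta_rot":[0,0,0],"xyz":[0,0,-0.115],"fingers":1},{"delta_rot":[0,0,0],"xyz":[0,0,-0.122],"fingers":1},{"delta_rot":[0,0,0],"xyz":[0,0,-0.122],"fingers":1},{"delta_rot":[0,0,0],"xyz":[0,0,-0.122],"fingers":1}]'
python3 - <<'E'
from h import *
o=telemetry.get_obs();print(o['q'],o['torque'],o['contact_force'],o['eef_pos'])
c=viewer.read_camera('scene');w=viewer.read_camera('wrist')
a=cv2.resize(c["img"][90:270,160:400],(800,600)) ;cv2.imwrite("pics/s2.png",a[...,::-1]);save(w,"wrist4.png")
E
```

```text
t: 9.0
eef_pos: [0.5717, -0.1088, 0.2504]
tool_rot: [-0.0, 0.999, -0.04, -0.0]
contact_force: [-0.9, 0.4, -3.4]
gripper_width: 0.521
grasp_force: 65.6
[-0.71557611  0.51263811  1.11991038  1.80993108 -0.50625638  1.14498139
 -1.07651308] [ 0.02453457 -0.02174565 -0.03193731] [-0.92281806  0.37316199 -3.3791235 ] [ 0.57166367 -0.10879645  0.25042466]
```

View pics/s2.png

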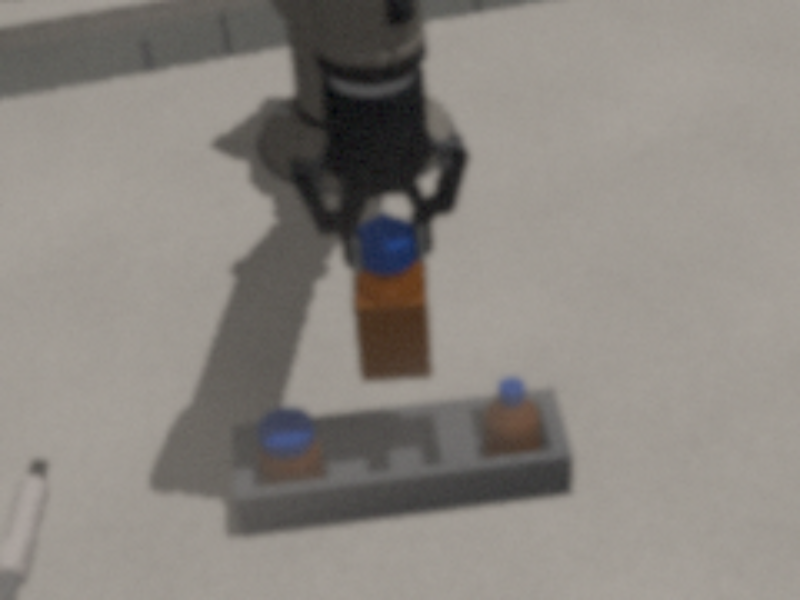

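View pics/wrist4.png

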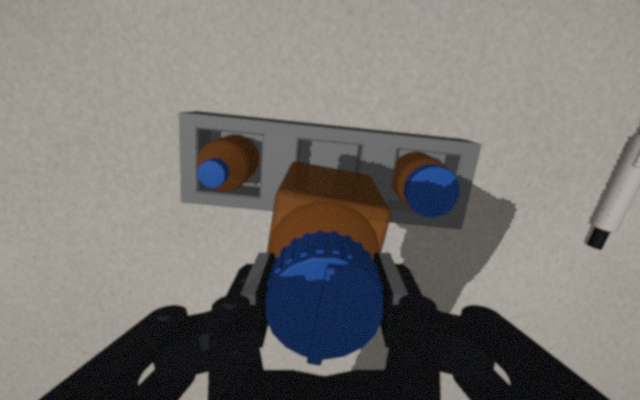

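The bottle hangs upright above the rack, with its base at (395,375) in the crop; by arm height the base is at z ≈ 0.147. The neighbours are undisturbed. Now I'll hold.

```bash
H='{"delta_rot":[0,0,0],"xyz":[0,0,0],"fingers":1}'; python3 -m crank '[{"delta_rot":[0,0,0],"xyz":[0,0,0],"fingers":1},{"delta_rot":[0,0,0],"xyz":[0,0,0],"fingers":1},{"delta_rot":[0,0,0],"xyz":[0,0,0],"fingers":1},{"delta_rot":[0,0,0],"xyz":[0,0,0],"fingers":1},{"delta_rot":[0,0,0],"xyz":[0,0,0],"fingers":1},{"delta_rot":[0,0,0],"xyz":[0,0,0],"fingers":1},{"delta_rot":[0,0,0],"xyz":[0,0,0],"fingers":1},{"delta_rot":[0,0,0],"xyz":[0,0,0],"fingers":1},{"delta_rot":[0,0,0],"xyz":[0,0,0],"fingers":1},{"delta_rot":[0,0,0],"xyz":[0,0,0],"fingers":1}]'
```

```text
t: 10.1
eef_pos: [0.5721, -0.1092, 0.251]
tool_rot: [-0.0, 0.999, -0.04, 0.0]
contact_force: [0.1, 0.3, -2.7]
gripper_width: 0.522
grasp_force: 65.6
```

```bash
python3 -m crank '[{"delta_rot":[0,0,0],"xyz":[0,0,0],"fingers":1},{"delta_rot":[0,0,0],"xyz":[0,0,0],"fingers":1},{"delta_rot":[0,0,0],"xyz":[0,0,0],"fingers":1},{"delta_rot":[0,0,0],"xyz":[0,0,0],"fingers":1},{"delta_rot":[0,0,0],"xyz":[0,0,0],"fingers":1},{"delta_rot":[0,0,0],"xyz":[0,0,0],"fingers":1},{"delta_rot":[0,0,0],"xyz":[0,0,0],"fingers":1},{"delta_rot":[0,0,0],"xyz":[0,0,0],"fingers":1},{"delta_rot":[0,0,0],"xyz":[0,0,0],"fingers":1},{"delta_rot":[0,0,0],"xyz":[0,0,0],"fingers":1}]'
```

```text
t: 11.1
eef_pos: [0.5721, -0.1092, 0.251]
tool_rot: [-0.0, 0.999, -0.04, 0.0]
contact_force: [-1.0, 0.7, -1.3]
gripper_width: 0.519
grasp_force: 65.6
```

```bash
python3 -m crank '[{"delta_rot":[0,0,0],"xyz":[0,0,0],"fingers":1},{"delta_rot":[0,0,0],"xyz":[0,0,0],"fingers":1},{"delta_rot":[0,0,0],"xyz":[0,0,0],"fingers":1},{"delta_rot":[0,0,0],"xyz":[0,0,0],"fingers":1},{"delta_rot":[0,0,0],"xyz":[0,0,0],"fingers":1},{"delta_rot":[0,0,0],"xyz":[0,0,0],"fingers":1},{"delta_rot":[0,0,0],"xyz":[0,0,0],"fingers":1},{"delta_rot":[0,0,0],"xyz":[0,0,0],"fingers":1}]'; python3 -c "
from station import job; print(job.hand_in())"
```

```text
t: 11.9
eef_pos: [0.5721, -0.1092, 0.251]
tool_rot: [-0.0, 0.999, -0.04, -0.0]
contact_force: [-0.4, -0.5, -1.6]
gripper_width: 0.52
grasp_force: 65.6
the job is handed in; nothing more can be done
None
```

The cap was turned about 80° clockwise to its hard stop, and I handed the job in at about 12 s with the bottle held upright by its cap, base about 10 cm above the rack top, after 2.8 s of steady hold; the neighbouring bottles looked undisturbed, and the hand-in returned no verdict.

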